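Measure a stone core with the height gauge and lock the reading

TASK

The school height gauge is still clamped where the last class left it. Swing its clamp lever open, lower the measuring arm gently until its foot just rests on the stone core that stands under it, then swing the clamp lever all the way back to lock the arm there so that the height can be read. Leave all the cores and the other things on the table where they stand.

Things in the scene. Friction and masses are not known exactly. Their poses are not given: they have to be found in the camera images.
- gauge: Height gauge fixed on the table: grey plate 260 x 220 x 18 mm; a bare steel column (20 x 14 mm, top 251 mm above the table) at x = +85, y = 0; the measuring arm slides on it. Origin: centre of the plate's underside, on the table. x points from the foot to the column (away from the robot, but for a yaw of up to 0.35 rad), y left, z up.
- measuring_arm (a joint): Height in m of the foot's flat underside above the plate's top (what the scale reads), 0 to 0.15; starts at 0.09 to 0.125. With the clamp open the arm stays where it is left (friction carries its weight of 4.5 N), and a push of about 4 N on the press pad slides it down. With the clamp locked it does not give.
- foot (a point): Middle of the flat underside of the foot, a steel disc 22 mm across, at the end of the measuring arm; at x = -30, y = 0 mm in the gauge's frame, 115 mm in front of the column's axis. One core stands under it, its axis within about 12 mm of the foot's axis.
- press_pad (a point): Middle of the top of the round black thumb pad (26 mm across, 4 mm high) straight above the foot, 40 mm higher than foot. Pressing down here lowers the arm: a level aluminium bar 18 mm wide, its top 36 mm above the foot's underside, running back to the block (50 x 40 mm, from 6 to 70 mm above the foot's underside) that rides on the column.
- lever_pivot (a point): On the upright axis about which the clamp lever turns, at the lever's mid height: on the left (+y) side of the block, at x = +85, y = +22 mm in the gauge's frame, 51 mm above the foot's underside; it goes up and down with the arm.
- lever_end (a point): A point in the middle of the clamp lever's bar, 62 mm from the pivot axis, 16 mm short of the tip. The lever is a level black bar 10 mm wide and 12 mm high, 78 mm long from the pivot axis, free all round outside the block.
- clamp_lever (a joint): Lever angle in rad, clockwise seen from above. 0 = open: it points front left (-x +y, 135 degrees from the gauge's x axis); 1.57 = locked, at its end stop, pointing back left (+x +y, 45 degrees). A cam going over centre: bites from 0.9, hardest at 1.1 to 1.4 (about 2 N at its end); below 0.9 the arm is free. Starts locked at 1.45 to 1.57; stays where it is left.
- core_long: Stone drill core, an upright cylinder of banded sandstone, 46 mm across and 68 mm tall, the longest of the three. Origin at the centre of its underside, z up along its axis. Loose, standing on the gauge's plate, 0.11 to 0.32 kg. Any one of the three may be the one under the foot.
- core_middle: Stone drill core, an upright cylinder of banded sandstone, 46 mm across and 53 mm tall, the middle one of the three. Origin at the centre of its underside, z up along its axis. Loose, standing on the gauge's plate, 0.11 to 0.32 kg. Any one of the three may be the one under the foot.
- core_short: Stone drill core, an upright cylinder of banded sandstone, 46 mm across and 38 mm tall, the shortest of the three. Origin at the centre of its underside, z up along its axis. Loose, standing on the gauge's plate, 0.11 to 0.32 kg. Any one of the three may be the one under the foot.
- amber_jar: Bystander: closed amber glass jar, 62 mm across, 78 mm tall, standing on the table to the right of the gauge. Origin under its centre.
- paper_cup: Bystander: open white paper cup, 72 mm across the rim, 85 mm tall, standing on the table to the right of the gauge. Origin under its centre.
- squeeze_bottle: Bystander: pale squeeze bottle with a black cap, 72 mm across, 195 mm tall, standing on the table to the right of the gauge. Origin under its centre.
- foil_tray: Bystander: shallow open foil tray about 210 x 275 mm over the rim, 54 mm high, on the table to the left of the gauge. Origin under its centre.
There are look-alikes about, which are no part of the job. What is shaped like the core_long but blue or pink is not meant.

How it is judged:
By the outcome, as a careful person would: the job done as asked, in the order asked, and still so for the second after the job is handed in, with the robot touching nothing.
It also fails if it takes over 69 s, if anything falls off the work surface, if the arm or the gripper's body presses on something with over 40 N, if the wrist force passes 120 N, or if a joint passes its speed limit or range.

ROBOT

A 6-joint arm with a two-finger parallel gripper is mounted at the origin on the work surface. World frame = base frame: x ahead of the robot, y to its left, z up, the work surface at z = 0. Lengths are in m, angles in rad, forces in N, time in s.
With the tool pointing down it reaches from about 0.275 to 0.825 m from the base axis. Payload 4.9 kg.
Tool frame: the origin (TCP) lies midway between the tips of the shut fingers; the grasp point (between the pads) lies 19 mm behind it (tcp_to_grasp is the z of the grasp point in the tool frame, in m); z points along the fingers, y is the direction in which the jaws open and shut (so a half turn about z gives the same grasp; the last joint's range is limited). The gripper opens to 85 mm and grips with 20 to 120 N. Pads are 22 mm wide; open, the fingers measure 114 mm over their backs; the gripper's body (76 mm by 85 mm) begins 54 mm behind the grasp point. The pads swing forward as they close: fully open they stand 13 mm farther back than shut.
Start: joints at [1.184, 0.326, -0.193, 1.052, 0, 1.437], TCP at [0.138, 0.533, 0.231] pointing down, gripper open.
Joint ranges: [-2.65, 2.65], [-0.97, 1.79], [-1.3, 1.35], [-1.93, 2.1], [-1.47, 1.37], [-3.14, 3.14]. Speed limits (rad/s): [2.57, 2.57, 3.14, 3.14, 3.14, 3.14].

INTERFACE

Orientations are given as a unit quaternion [x, y, z, w].
In Python, from bench import get_state, read_camera, calibration, close_job, tcp_to_grasp gives the robot as it stands.
- The arm moves only by the tool move_arm, never from a script. Its argument "rows" is text: rows parted by semicolons, each of 7 numbers parted by spaces: the turn, a rotation vector about the world's x, y, z in degrees, then the shift along the world's x, y, z in cm, then the finger opening in cm, from 0 to 8.54. A call has 1 to 10 rows; each row shifts and turns the commanded pose from where the row before left it; what a row does not reach is not made up. A row lasts 1/8 s, in which the tool goes at most 62.5 mm and 10.7 degrees, less where a joint would pass 70% of its speed; a pose out of reach is approached as far as the arm can. A call with a gripper value outside its range is refused whole. The fingers move at their own pace and stop on an object; the grip force is fixed at half the most. Time passes only in rows, so rows that do not move let the fingers close. It gives the time, the measured TCP pose, the force and the opening at its end, in the units of the state.
- get_state(): the state, without advancing time (a new reading comes with each control period).
- read_camera(name): name is "side" or "top" or "wrist"; returns the picture (400x640x3 uint8, red, green, blue); there is no depth.
- calibration(name): a dict with "fx", "fy", "cx", "cy" (pixels), "distortion" ([k1, k2, p1, p2, k3] as OpenCV has them; the pictures are not rectified), "eye" and "rotation" of the camera in the world. Camera axes: x right, y down, z forward; pixel columns grow to the right and rows downward; lengths in m; the calibration is good to about 2 mm. A picture is of the moment at which its call begins: read the wrist's pose just before it. calibration takes no time and is no camera call; for the wrist camera it gives the pose at the moment of the call.
- close_job(): hands the job in, once; it reports no verdict.
The state is a dict: "clock": time; "qpos": joint angles; "qvel": joint speeds; "joint_efforts": joint torques, N m; "eef_pos": TCP position; "ee_rot": TCP orientation; "force": force on the tool from outside, world axes, zero at the start; "ft_torque": the same for the moment, N m; "grip_width": finger opening in m.
Only numpy, scipy, OpenCV 4.12 (cv2) and the standard library are available. Lean on these libraries where they do the work, as an engineer would, in place of code of your own. Each camera call takes 0.05 s, during which the arm holds its last target.

## Working session

There is one attempt and no reset: what is moved stays moved. The work goes in short steps, Python scripts to look and compute and a tool call to move; the robot and the scene stay as the last step left them, time stands still between calls to the robot, and variables do not carry over. Pictures are saved under pics/ and viewed, and the job is handed in when it is done.

Besides the shell and the picture viewer there is one more tool, called after "Emit:" as name(argument=value, ...) on one line, values as JSON. move_arm: Moves the arm, as the interface text tells. Its arguments: {"type":"object","properties":{"rows":{"type":"string"}},"required":["rows"]}

```bash
mkdir -p pics; ls
cat > h.py <<'E'
import numpy as np, cv2
from bench import get_state, read_camera, calibration, close_job, tcp_to_grasp
def snap(n,f):
    im=read_camera(n); cv2.imwrite('pics/'+f,im[:,:,::-1]); return im
def ray(c,u,v):
    K=np.array([[c['fx'],0,c['cx']],[0,c['fy'],c['cy']],[0,0,1]]); 
    p=cv2.undistortPoints(np.array([[[u,v]]],float),K,np.array(c['distortion']))[0,0]
    return np.array(c['eye']),np.array(c['rotation'])@np.array([p[0],p[1],1])
def onz(c,u,v,z):
    e,d=ray(c,u,v); return e+d*(z-e[2])/d[2]
def proj(c,P):
    K=np.array([[c['fx'],0,c['cx']],[0,c['fy'],c['cy']],[0,0,1]]); R=np.array(c['rotation'])
    r=cv2.Rodrigues(R.T)[0]; t=-R.T@np.array(c['eye'])
    return cv2.projectPoints(np.atleast_2d(np.array(P,float)),r,t,K,np.array(c['distortion']))[0][:,0]
def tri(c1,p1,c2,p2):
    e1,d1=ray(c1,*p1); e2,d2=ray(c2,*p2)
    A=np.stack([d1,-d2],1); s=np.linalg.lstsq(A,e2-e1,rcond=None)[0]
    a=e1+s[0]*d1;b=e2+s[1]*d2
    return (a+b)/2,np.linalg.norm(a-b)
E
python3 - <<'E'
from h import *
for n in ['side','top','wrist']:
    snap(n,n+'0.png'); c=calibration(n); print(n,np.round(c['eye'],3),np.round(c['rotation'],3).tolist(),c['fx'])
print(get_state(),tcp_to_grasp)
E
```

```text
pics
side [ 0.383 -0.633  0.735] [0.895, -0.137, 0.068, -0.419] 367.470831896469
top [0.45  0.043 1.12 ] [-0.698, 0.712, -0.051, 0.048] 406.4703656082146
wrist [0.07  0.55  0.374] [0.783, 0.606, 0.085, 0.11] 279.28693220471365
{'clock': 0.15, 'qpos': array([ 1.18381783e+00,  3.26797904e-01, -1.93296991e-01,  1.05200784e+00,
        4.35012133e-05,  1.43660578e+00]), 'qvel': array([-0.00269345, -0.00263517,  0.00458406, -0.00214781, -0.00060095,
       -0.00088253]), 'joint_efforts': array([ 5.18427260e-04, -4.43703496e+01,  2.62664527e+01,  1.04037038e-02,
       -1.65925517e-04, -5.25249092e-06]), 'eef_pos': array([0.13737083, 0.53214142, 0.23069021]), 'ee_rot': array([ 1.26057697e-01,  9.92022696e-01, -6.25548803e-04, -1.89311610e-04]), 'force': array([ 0.93264876, -0.29943902,  0.66853846]), 'ft_torque': array([-0.00265543,  0.01704207, -0.00273315]), 'grip_width': 0.08561161767648826} -0.0187
```

```bash
sed -i "s/np.array(c\['rotation'\])/Rt.from_quat(c['rotation']).as_matrix()/; 1a from scipy.spatial.transform import Rotation as Rt" h.py; grep -n Rt h.py
```

```text
2:from scipy.spatial.transform import Rotation as Rt
9:    return np.array(c['eye']),Rt.from_quat(c['rotation']).as_matrix()@np.array([p[0],p[1],1])
13:    K=np.array([[c['fx'],0,c['cx']],[0,c['fy'],c['cy']],[0,0,1]]); R=Rt.from_quat(c['rotation']).as_matrix()
```

View pics/side0.png

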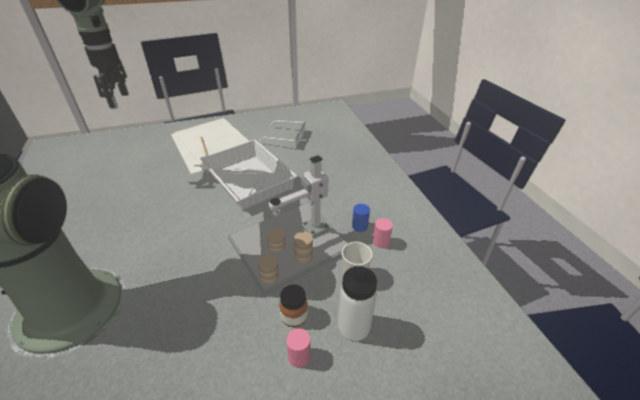

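View pics/top0.png

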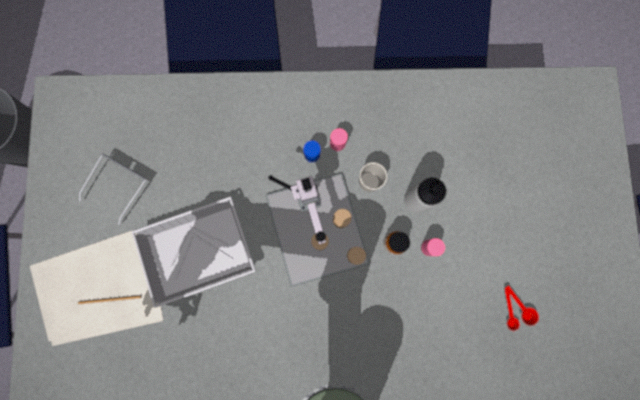

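View pics/wrist0.png

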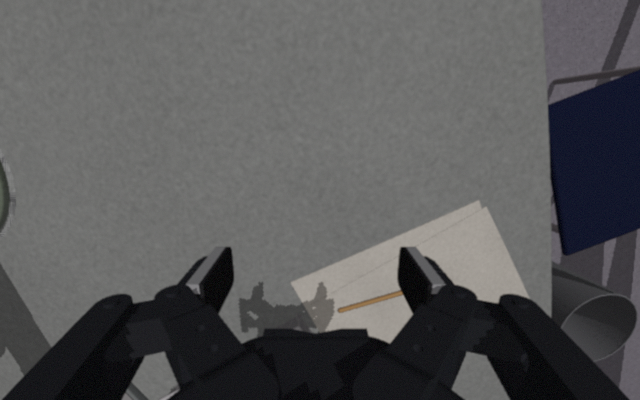

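Run:
```python
from h import *
for n in ['side','top','wrist']:
    c=calibration(n); R=Rt.from_quat(c['rotation']).as_matrix(); print(n,c); print(R.round(3))
    print(proj(c,[[0,0,0],[0.138,.533,.231],[.5,0,0],[.5,.1,0]]).round(0).tolist())
for n in ['side','top']:
    im=cv2.imread(f'pics/{n}0.png')
    x0,y0=(225,140) if n=='side' else (250,120)
    cr=im[y0:y0+170,x0:x0+200]
    cv2.imwrite(f'pics/{n}0c.png',cv2.resize(cr,None,fx=3.5 if n=='top' else 3.5,fy=3.5,interpolation=cv2.INTER_CUBIC))
```

```text
side {'fx': 367.470831896469, 'fy': 367.470831896469, 'cx': 316.3495347104551, 'cy': 197.17382856316988, 'distortion': array([0.01794531, 0.        , 0.        , 0.        , 0.        ]), 'eye': array([ 0.38334176, -0.63348128,  0.73459146]), 'rotation': array([ 0.89474069, -0.13740664,  0.0679187 , -0.41945865])}
[[ 0.953 -0.189  0.237]
 [-0.303 -0.61   0.732]
 [ 0.006 -0.769 -0.639]]
[[69.0, 308.0], [121.0, 105.0], [284.0, 257.0], [275.0, 231.0]]
top {'fx': 406.4703656082146, 'fy': 406.4703656082146, 'cx': 316.76507644116754, 'cy': 198.2403962254792, 'distortion': array([-0.00161472,  0.        ,  0.        ,  0.        ,  0.        ]), 'eye': array([0.44995272, 0.0425367 , 1.12003939]), 'rotation': array([-0.69823362,  0.71238943, -0.05119548,  0.0484782 ])}
[[-0.02  -0.99   0.141]
 [-1.     0.02  -0.005]
 [ 0.002 -0.141 -0.99 ]]
[[336.0, 432.0], [80.0, 414.0], [331.0, 237.0], [294.0, 238.0]]
wrist {'fx': 279.28693220471365, 'fy': 279.28693220471365, 'cx': 315.2450750997289, 'cy': 201.3364064327065, 'distortion': array([-0.03802933,  0.        ,  0.        ,  0.        ,  0.        ]), 'eye': array([0.06972208, 0.54953054, 0.37412489]), 'rotation': array([0.78309757, 0.60608413, 0.08492999, 0.11048584])}
[[ 0.251  0.93   0.267]
 [ 0.968 -0.241 -0.07 ]
 [-0.001  0.276 -0.961]]
[[-57.0, 177.0], [317.0, 251.0], [97.0, 423.0], [142.0, 416.0]]
```

View pics/side0c.png

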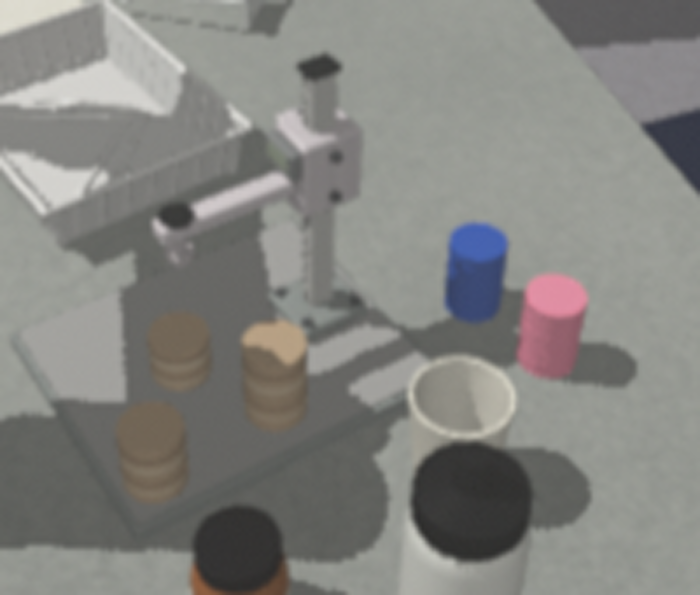

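View pics/top0c.png

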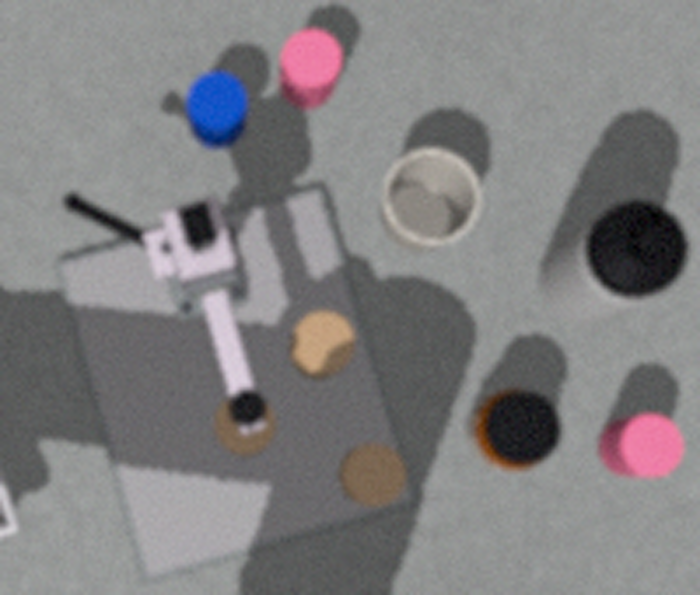

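Run:
```python
from h import *
T=calibration('top');S=calibration('side')
t=lambda x,y:(250+x/3.5-.36,120+y/3.5-.36)
s=lambda x,y:(225+x/3.5-.36,140+y/3.5-.36)
co=np.array([onz(T,*t(*p),0.018)[:2] for p in [(62,260),(325,185),(412,497),(148,577)]])
print(co, co.mean(0)); 
for i in range(4):
    d=co[(i+1)%4]-co[i]; print(np.linalg.norm(d),np.degrees(np.arctan2(d[1],d[0])))
print('pad',tri(T,t(246,405),S,s(176,214)))
print('coltop',tri(T,t(197,222),S,s(319,66)))
# cores
for nm,a,b in [('foot',(246,425),(180,332)),('right',(323,343),(275,342)),('front',(373,475),(151,424))]:
    print(nm,tri(T,t(*a),S,s(*b)))
```

```text
[[ 0.62105677  0.17190843]
 [ 0.6768486  -0.03585927]
 [ 0.43213105 -0.09538335]
 [ 0.37619072  0.10740059]] [0.52655678 0.0370166 ]
0.21512820295539437 -74.96896431657953
0.2518527258482193 -166.32909187718857
0.2103583809937743 105.4221446995677
0.25322055040666464 14.758749523813496
pad (array([0.49624453, 0.03203393, 0.16790375]), np.float64(0.002414772200289181))
coltop (array([0.60671204, 0.06100389, 0.24822965]), np.float64(0.0017066868399448192))
foot (array([0.48921773, 0.03082653, 0.05667307]), np.float64(0.002127672316499147))
right (array([ 0.54621115, -0.02630671,  0.08511438]), np.float64(0.0013165276696196463))
front (array([ 0.45001945, -0.06094763,  0.07072698]), np.float64(0.0011689015016637964))
```

```bash
cat >> h.py <<'E'
PAD=np.array([.4965,.031]); COL=np.array([.6075,.0603]); YAW=np.radians(14.7)
def rot(a): return np.array([[np.cos(a),-np.sin(a)],[np.sin(a),np.cos(a)]])
PIV=COL+rot(YAW)@np.array([0,.022])
def lev(q,r=.062): # point on lever, joint q
    a=YAW+np.radians(135)-q; return PIV+r*np.array([np.cos(a),np.sin(a)])
def poke(q,off,r=.060): # off>0: clockwise side
    a=YAW+np.radians(135)-q; return PIV+r*np.array([np.cos(a),np.sin(a)])+off*np.array([np.sin(a),-np.cos(a)])
E
python3 - <<'E'
from h import *
T=calibration('top')
im=cv2.imread('pics/top0.png'); g=im.max(2)
m=(g<60).astype(np.uint8); n,l,st,ce=cv2.connectedComponentsWithStats(m)
for i in range(1,n):
    if st[i,4]>8 and 250<ce[i][0]<330 and 160<ce[i][1]<260: print(st[i],ce[i])
t=lambda x,y:(250+x/3.5-.36,120+y/3.5-.36)
for p in [(68,198),(142,238)]:
    w=onz(T,*t(*p),.179); d=w[:2]-PIV; print(w,np.linalg.norm(d),np.degrees(np.arctan2(d[1],d[0])))
print('piv',PIV,proj(T,[*PIV,.179]),'tip locked',lev(1.57,.078),proj(T,[*lev(1.57,.078),.179]))
for q in [1.57,1.45]: print(q,poke(q,.033).round(4),poke(q,.021).round(4))
E
```

```text
[269 176  21  12  60] [279.01666667 181.78333333]
[302 178   9  12  69] [306.24637681 183.84057971]
[316 232   9   9  60] [320.28333333 236.03333333]
[0.63820132 0.14883873 0.179     ] 0.07642172553620316 61.65456065743405
[0.60991755 0.09934601 0.179     ] 0.019484317124264242 65.75759473295791
piv [0.60191733 0.08157989] [[297.82887324 190.85739931]] tip locked [0.64121684 0.14895606] [[269.01401088 174.95571308]]
1.57 [0.6607 0.1168] [0.6503 0.1228]
1.45 [0.656  0.1236] [0.645  0.1283]
```

Emit:
move_arm(rows="0 0 0 2 -1.5 3 0; 0 0 0 4 -3.2 3 0; 0 0 0 4 -3.2 0 0; 0 0 0 4 -3.2 0 0; 0 0 0 4 -3.2 0 0; 0 0 0 4 -3.2 0 0; 0 0 0 4 -3.2 0 0; 0 0 0 4 -3.2 0 0; 0 0 0 4 -3.2 0 0; 0 0 0 4 -3.2 0 0")

```text
clock: 1.4
eef_pos: [0.5186, 0.2283, 0.291]
ee_rot: [0.126, 0.992, 0.0, -0.0]
force: [0.3, 0.7, 0.1]
grip_width: 0.0002
```

Emit:
move_arm(rows="0 0 0 4 -3.2 0 0; 0 0 0 4 -3.2 0 0; 0 0 0 4 -3 0 0; 0 0 0 2 -1 0 0; 0 0 0 0 0 0 0; 0 0 0 0 0 0 0")

```text
clock: 2.15
eef_pos: [0.6567, 0.1261, 0.2909]
ee_rot: [0.126, 0.992, 0.0, -0.001]
force: [0.1, -0.5, 0.0]
grip_width: 0.0002
```

Emit:
move_arm(rows="0 0 0 0.5 -1 -3 0; 0 0 0 0 0 -3 0; 0 0 0 0 0 0 0")

```text
clock: 2.52
eef_pos: [0.6599, 0.1164, 0.2292]
ee_rot: [0.125, 0.992, -0.0, -0.003]
force: [-0.3, 0.5, 0.1]
grip_width: 0.0001
```

Run:
```python
from h import *
a=snap('side','s1.png')[60:260,200:460];b=snap('wrist','w1.png')
cv2.imwrite('pics/c1.png',cv2.resize(a,None,fx=3,fy=3,interpolation=cv2.INTER_CUBIC)[:,:,::-1])
print(get_state()['eef_pos'])
```

```text
[0.66213819 0.11640453 0.23245576]
```

View pics/c1.png

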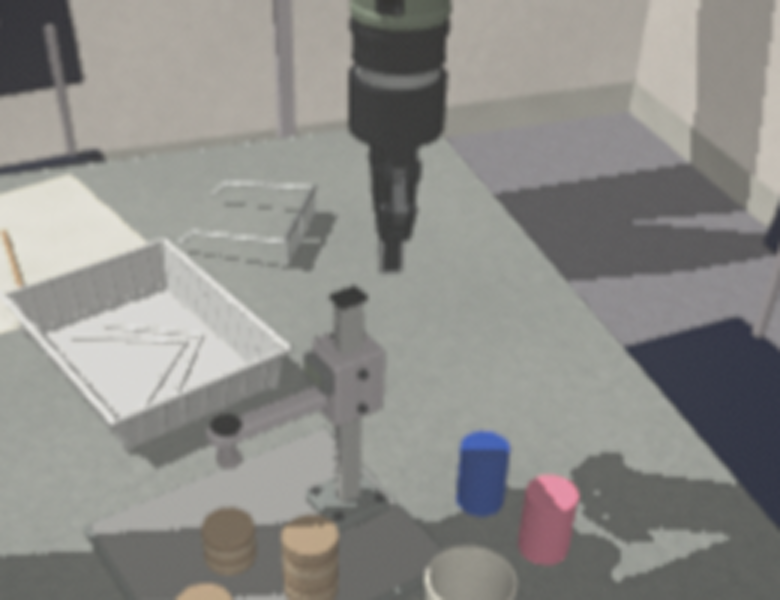

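View pics/w1.png

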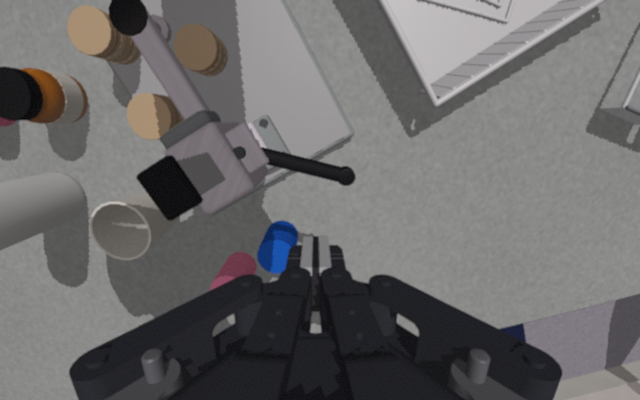

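The wrist view shows the lever from its pivot at (240,153) to its tip at (345,176). The shut fingertips are at (317,245), on the lever's locked side. The next step is to lower beside the lever and push.

Run:
```python
from h import *
c=calibration('wrist'); s=get_state(); print(s['eef_pos'])
print('pred piv,tip',proj(c,[[*PIV,.179],[*lev(1.53,.078),.179],[*PAD,.168],s['eef_pos']]).round(0).tolist())
w=onz(c,345,176,.179); d=w[:2]-PIV; print(w,np.degrees(np.arctan2(d[1],d[0])),np.linalg.norm(d))
for q in [1.53,1.3,1.1,.9,.7,.5,.3,.2,.1,0.0]: print(q,(poke(q,.021)*100).round(2))
```

```text
[0.66213819 0.11640453 0.23245576]
pred piv,tip [[246.0, 151.0], [353.0, 177.0], [131.0, 17.0], [316.0, 250.0]]
[0.63626806 0.14482775 0.179     ] 61.493038089594656 0.07197405986083061
1.53 [64.86 12.47]
1.3 [63.75 13.42]
1.1 [62.64 14.03]
0.9 [61.42 14.39]
0.7 [60.16 14.51]
0.5 [58.9  14.38]
0.3 [57.69 14.  ]
0.2 [57.11 13.72]
0.1 [56.57 13.39]
0.0 [56.07 13.  ]
```

Emit:
move_arm(rows="0 0 0 0 0 -2 0; 0 0 0 0 0 -2 0; 0 0 0 0 0 -2 0; 0 0 0 0 0 0 0")

```text
clock: 3.12
eef_pos: [0.6621, 0.116, 0.1716]
ee_rot: [0.126, 0.992, -0.0, -0.0]
force: [-0.3, -0.1, 0.1]
grip_width: 0.0005
```

Emit:
move_arm(rows="0 0 0 -1.35 0.87 0 0; 0 0 0 -1.1 0.95 0 0; 0 0 0 -1.1 0.6 0 0; 0 0 0 -1.2 0.36 0 0; 0 0 0 0 0 0 0")

```text
clock: 3.75
eef_pos: [0.6139, 0.1443, 0.1717]
ee_rot: [0.126, 0.992, 0.001, -0.0]
force: [0.2, -0.2, -0.1]
grip_width: -0.0001
```

Emit:
move_arm(rows="0 0 0 -1.26 0.12 0 0; 0 0 0 -1.26 -0.12 0 0; 0 0 0 -1.2 -0.38 0 0; 0 0 0 -0.6 -0.3 0 0; 0 0 0 0 0 0 0")

```text
clock: 4.38
eef_pos: [0.5709, 0.1363, 0.1713]
ee_rot: [0.126, 0.992, -0.0, -0.001]
force: [0.7, -0.1, -0.3]
grip_width: -0.0002
```

Run:
```python
from h import *
a=snap('side','s2.png')[90:290,200:460];b=snap('wrist','w2.png')
cv2.imwrite('pics/c2.png',cv2.resize(a,None,fx=3,fy=3,interpolation=cv2.INTER_CUBIC)[:,:,::-1])
c=calibration('wrist');print(get_state()['eef_pos'])
print([(q,proj(c,[[*lev(q,.078),.179]]).round(0).tolist()) for q in (0,.1,.2,.3,.4)])
```

```text
[0.57153568 0.13645128 0.17117546]
[(0, [[268.0, 199.0]]), (0.1, [[282.0, 204.0]]), (0.2, [[297.0, 210.0]]), (0.3, [[310.0, 217.0]]), (0.4, [[322.0, 226.0]])]
```

View pics/c2.png

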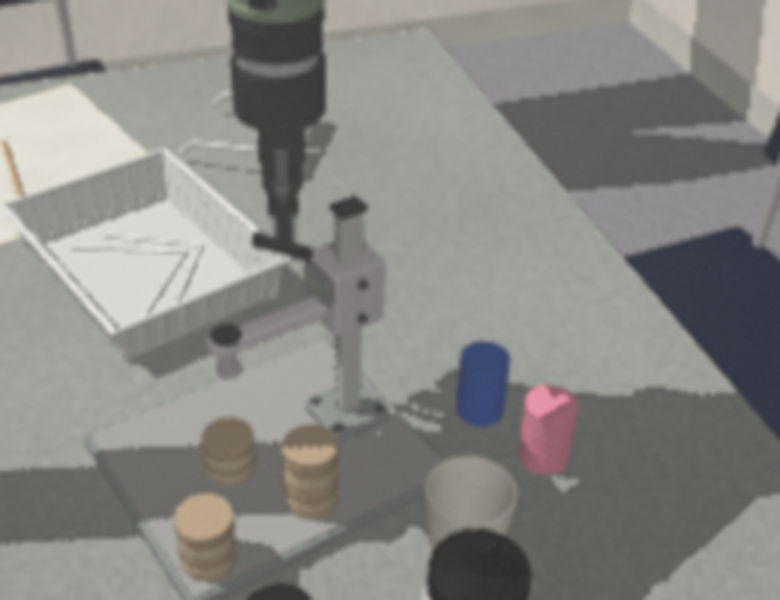

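View pics/w2.png

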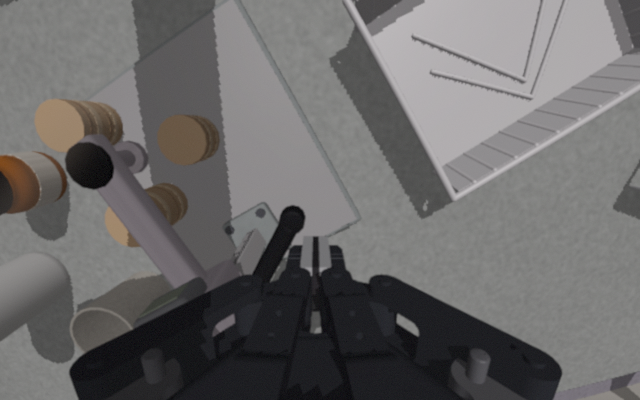

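Emit:
move_arm(rows="0 0 0 -0.4 -0.25 0 0; 0 0 0 -0.3 -0.25 0 0; 0 0 0 0 0 0 0; 0 0 0 0.5 0.9 0 0; 0 0 0 0.3 0.6 1 0; 0 0 0 0 0 4 0; 0 0 0 0 0 3 0; 0 0 0 0 0 0 0")

```text
clock: 5.48
eef_pos: [0.5748, 0.1474, 0.2547]
ee_rot: [0.126, 0.992, 0.001, 0.003]
force: [0.0, -0.3, -0.8]
grip_width: 0.0
```

Run:
```python
from h import *
b=snap('wrist','w3.png')
c=calibration('wrist');print(get_state()['eef_pos'])
print([(q,proj(c,[[*lev(q,.078),.179]]).round(0).tolist()) for q in (0,.1,.2,.3,.4)], proj(c,[[*PAD,.168]]))
```

```text
[0.57382432 0.14714258 0.25282405]
[(0, [[271.0, 172.0]]), (0.1, [[280.0, 175.0]]), (0.2, [[289.0, 179.0]]), (0.3, [[298.0, 184.0]]), (0.4, [[306.0, 189.0]])] [[154.57706936 152.57037026]]
```

View pics/w3.png

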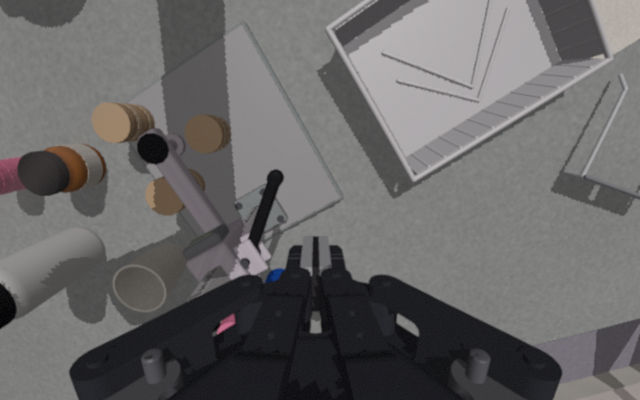

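Emit:
move_arm(rows="0 0 0 -2.6 -3.9 0 0; 0 0 0 -2.6 -3.9 0 0; 0 0 0 -2.5 -3.8 0 0; 0 0 0 0 0 -2.5 0; 0 0 0 0 0 -2.5 0; 0 0 0 0 0 -1.4 0; 0 0 0 0 0 0 0")

```text
clock: 6.4
eef_pos: [0.4948, 0.0308, 0.186]
ee_rot: [0.126, 0.992, -0.0, -0.002]
force: [-0.6, 0.6, 0.2]
grip_width: -0.0003
```

Run:
```python
from h import *
a=snap('side','s4.png')[120:260,220:400];b=snap('wrist','w4.png')
cv2.imwrite('pics/c4.png',cv2.resize(a,None,fx=4,fy=4,interpolation=cv2.INTER_CUBIC)[:,:,::-1])
print(get_state()['eef_pos'])
```

```text
[0.49615709 0.03070177 0.1875778 ]
```

View pics/c4.png

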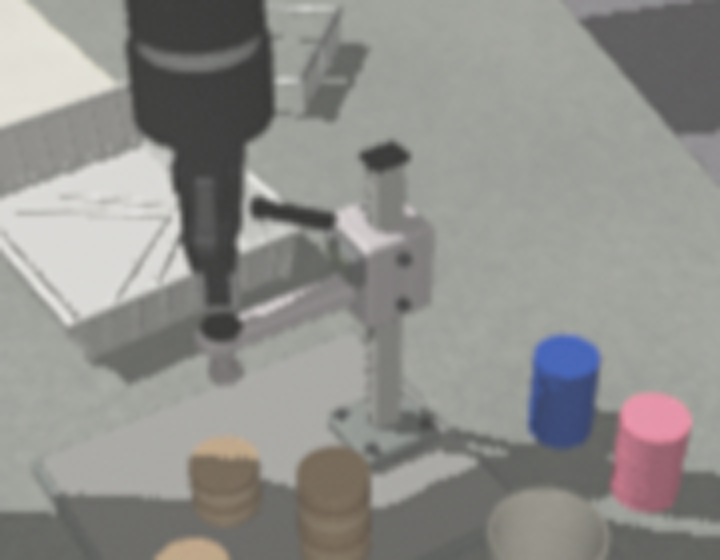

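View pics/w4.png

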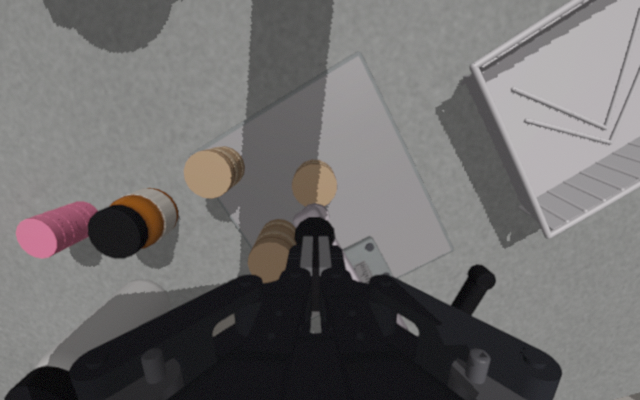

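Emit:
move_arm(rows="0 0 0 0 0 -0.6 0; 0 0 0 0 0 -0.5 0; 0 0 0 0 0 -0.3 0; 0 0 0 0 0 -0.3 0; 0 0 0 0 0 -0.3 0; 0 0 0 0 0 -0.3 0; 0 0 0 0 0 0 0")

```text
clock: 7.38
eef_pos: [0.4959, 0.0305, 0.1641]
ee_rot: [0.126, 0.992, -0.0, -0.0]
force: [-0.3, -0.5, -0.3]
grip_width: -0.0001
```

Emit:
move_arm(rows="0 0 0 0 0 -0.3 0; 0 0 0 0 0 -0.3 0; 0 0 0 0 0 0 0")

```text
clock: 7.75
eef_pos: [0.4958, 0.0305, 0.1579]
ee_rot: [0.126, 0.992, -0.0, -0.0]
force: [-1.6, -0.3, 0.6]
grip_width: -0.0002
```

Run:
```python
from h import *
a=snap('side','s5.png')[120:260,220:400];b=snap('wrist','w5.png')[180:320,220:420]
cv2.imwrite('pics/c5.png',np.vstack([cv2.resize(a,(700,300),interpolation=cv2.INTER_CUBIC)[:,:,::-1],cv2.resize(b,(700,300))[:,:,::-1]]))
print([get_state()[k] for k in('eef_pos','force','ft_torque')])
```

```text
[array([0.49581094, 0.03054408, 0.15798268]), array([ 0.35154163, -0.26119006,  0.01005514]), array([ 0.00940867, -0.02123858, -0.00169017])]
```

View pics/c5.png

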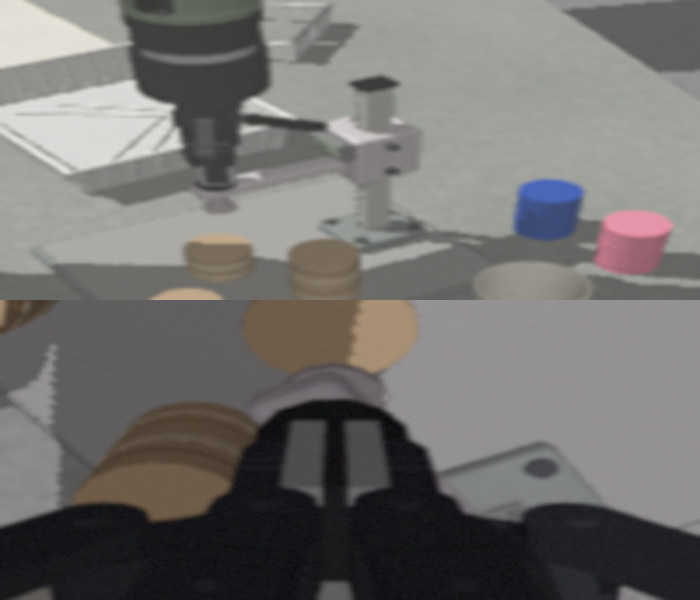

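```bash
cat >> h.py <<'E'
def blockshift(f0,f1,box=(300,160,335,215)):
    a=cv2.imread('pics/'+f0,0);b=cv2.imread('pics/'+f1,0);x0,y0,x1,y1=box
    # template: block body right face with its two screws
    t=a[y0:y1,x0:x1]; r=cv2.matchTemplate(b[y0-10:y1+60,x0-5:x1+5],t,cv2.TM_CCOEFF_NORMED); _,v,_,l=cv2.minMaxLoc(r); return v,l[0]-5,l[1]-10
E
python3 - <<'E'
from h import *
S=calibration('side')
print(blockshift('s4.png','s5.png',(302,172,332,200)))
for f in ['s0','s4','s5']:
    im=cv2.imread('pics/'+('side0' if f=='s0' else f)+'.png'); cv2.imwrite('pics/b_'+f+'.png',im)
h=[cv2.resize(cv2.imread(f'pics/b_{f}.png')[150:210,260:345],None,fx=4,fy=6,interpolation=cv2.INTER_CUBIC) for f in ['s4','s5']]
cv2.imwrite('pics/cmp.png',np.hstack(h))
print(proj(S,[[*PAD,.168],[*PAD,.158],[*PAD,.096]]))
E
```

```text
(0.979602038860321, 0, 4)
[[275.628612   200.92238972]
 [275.89753888 204.10269882]
 [277.47950631 222.83757463]]
```

View pics/cmp.png

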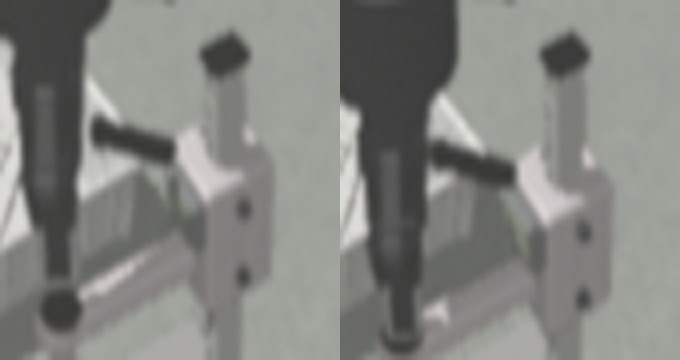

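Emit:
move_arm(rows="0 0 0 0 0 -0.4 0; 0 0 0 0 0 -0.5 0; 0 0 0 0 0 -0.5 0; 0 0 0 0 0 -0.5 0; 0 0 0 0 0 -0.5 0; 0 0 0 0 0 -0.5 0; 0 0 0 0 0 -0.5 0; 0 0 0 0 0 -0.5 0; 0 0 0 0 0 -0.5 0")

```text
clock: 8.98
eef_pos: [0.4959, 0.0305, 0.1139]
ee_rot: [0.126, 0.992, -0.0, 0.0]
force: [-0.7, -0.1, 3.0]
grip_width: -0.0004
```

Pushing at about 3 N, as expected for sliding. I'll slow down now.

Emit:
move_arm(rows="0 0 0 0 0 -0.3 0; 0 0 0 0 0 -0.3 0; 0 0 0 0 0 -0.3 0; 0 0 0 0 0 -0.2 0; 0 0 0 0 0 -0.2 0")

```text
clock: 9.6
eef_pos: [0.496, 0.0306, 0.1012]
ee_rot: [0.126, 0.992, 0.0, 0.0]
force: [-0.0, 0.1, 3.2]
grip_width: -0.0001
```

Emit:
move_arm(rows="0 0 0 0 0 -0.1 0; 0 0 0 0 0 -0.1 0")

```text
clock: 9.85
eef_pos: [0.496, 0.0305, 0.0993]
ee_rot: [0.126, 0.992, 0.0, 0.0]
force: [0.4, 0.9, 3.3]
grip_width: 0.0002
```

Run:
```python
from h import *
a=snap('side','s6.png')[180:250,230:330]
cv2.imwrite('pics/c6.png',cv2.resize(a,(800,560),interpolation=cv2.INTER_CUBIC)[:,:,::-1])
print([get_state()[k] for k in('eef_pos','force','ft_torque')])
```

```text
[array([0.49593018, 0.03052254, 0.09917874]), array([ 0.82165212, -0.17597674,  2.90763236]), array([-0.03307398, -0.10977141,  0.01054034])]
```

View pics/c6.png

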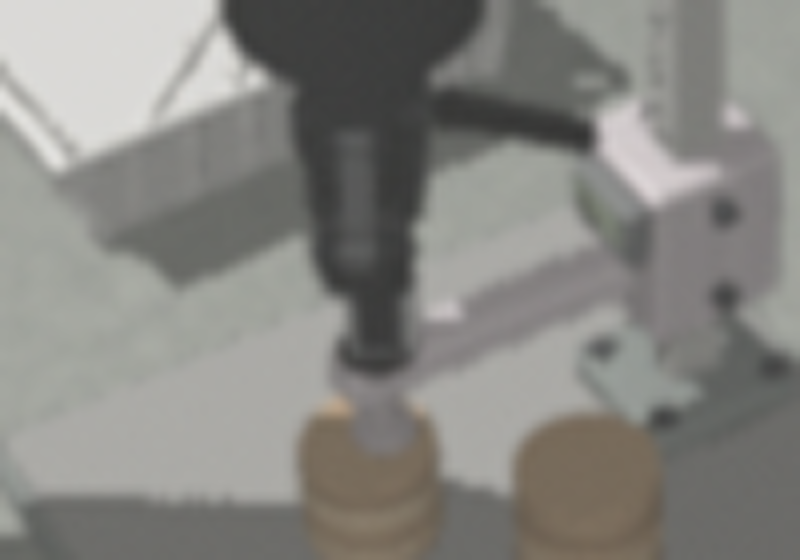

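Emit:
move_arm(rows="0 0 0 0 0 -0.1 0; 0 0 0 0 0 -0.05 0")

```text
clock: 10.15
eef_pos: [0.496, 0.0305, 0.0978]
ee_rot: [0.126, 0.992, 0.0, 0.0]
force: [0.1, -0.3, 3.4]
grip_width: 0.0003
```

Emit:
move_arm(rows="0 0 0 0 0 -0.05 0")

```text
clock: 10.28
eef_pos: [0.4959, 0.0305, 0.0973]
ee_rot: [0.126, 0.992, 0.0, 0.0]
force: [0.1, 0.4, 3.6]
grip_width: 0.0002
```

Emit:
move_arm(rows="0 0 0 0 0 -0.05 0")

```text
clock: 10.4
eef_pos: [0.496, 0.0305, 0.0968]
ee_rot: [0.126, 0.992, -0.0, 0.0]
force: [0.2, 0.5, 3.6]
grip_width: -0.0
```

Emit:
move_arm(rows="0 0 0 0 0 -0.03 0")

```text
clock: 10.52
eef_pos: [0.4959, 0.0305, 0.0965]
ee_rot: [0.126, 0.992, -0.0, 0.0]
force: [0.0, -0.3, 3.1]
grip_width: -0.0003
```

Emit:
move_arm(rows="0 0 0 0 0 -0.03 0")

```text
clock: 10.65
eef_pos: [0.4959, 0.0306, 0.0962]
ee_rot: [0.126, 0.992, 0.0, 0.0]
force: [1.0, -0.2, 2.7]
grip_width: -0.0
```

Emit:
move_arm(rows="0 0 0 0 0 -0.03 0")

```text
clock: 10.78
eef_pos: [0.4959, 0.0305, 0.096]
ee_rot: [0.126, 0.992, 0.0, 0.0]
force: [-0.5, -0.4, 7.0]
grip_width: -0.0003
```

Emit:
move_arm(rows="0 0 0 0 0 -0.03 0")

```text
clock: 10.9
eef_pos: [0.4959, 0.0305, 0.096]
ee_rot: [0.126, 0.992, -0.0, 0.0]
force: [-0.5, -0.1, 10.2]
grip_width: -0.0001
```

Emit:
move_arm(rows="0 0 0 0 0 0.1 0; 0 0 0 0 0 0.5 0; 0 0 0 0 0 3 0; 0 0 0 0 0 5 0; 0 0 0 0 0 3 0; 0 0 0 0 0 0 0")

```text
clock: 11.65
eef_pos: [0.4974, 0.0304, 0.2139]
ee_rot: [0.126, 0.992, 0.0, 0.002]
force: [-0.2, -0.6, -0.3]
grip_width: 0.0001
```

Run:
```python
from h import *
a=snap('side','s7.png')[180:250,230:330]
cv2.imwrite('pics/c7.png',cv2.resize(a,(800,560),interpolation=cv2.INTER_CUBIC)[:,:,::-1])
s=get_state();print([s[k] for k in('eef_pos','force','qpos')])
print((poke(.05,-.036)*100).round(2))
for q in [.05,.2,.4,.6,.8,1.0,1.2,1.4,1.5,1.57]: print(q,(poke(q,-.0225)*100).round(2))
```

```text
[array([0.49621653, 0.0305285 , 0.21217805]), array([-1.26535032,  0.24532943, -0.07688098]), array([-8.71511140e-02,  2.42404248e-01, -3.59716945e-01,  9.67138298e-01,
        1.23207627e-05,  1.65651868e-01])]
[53.2   8.43]
0.05 [53.94  9.56]
0.2 [54.22 10.48]
0.4 [54.8  11.62]
0.6 [55.59 12.62]
0.8 [56.57 13.44]
1.0 [57.69 14.06]
1.2 [58.91 14.44]
1.4 [60.19 14.57]
1.5 [60.83 14.53]
1.57 [61.27 14.47]
```

View pics/c7.png

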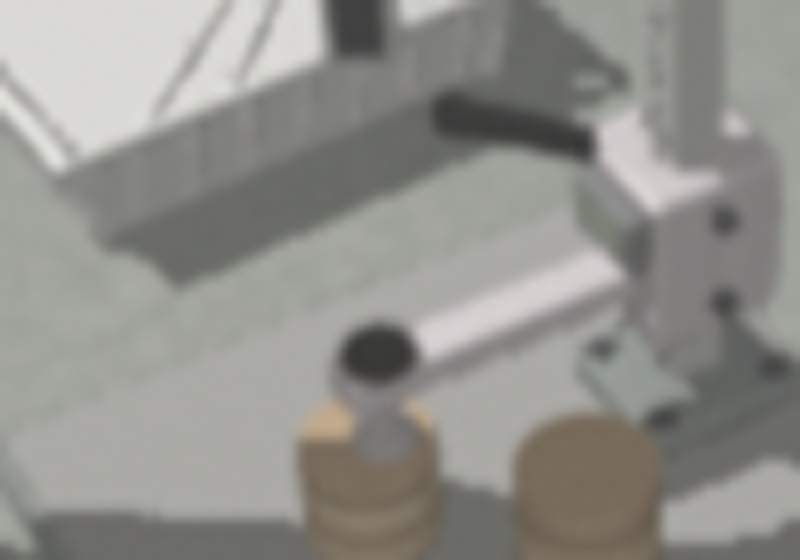

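Emit:
move_arm(rows="0 0 0 1.8 2.7 0 0; 0 0 0 1.8 2.7 0 0; 0 0 0 0 0 -3 0; 0 0 0 0 0 -3 0; 0 0 0 0 0 0 0")

```text
clock: 12.32
eef_pos: [0.5285, 0.0845, 0.148]
ee_rot: [0.126, 0.992, -0.001, -0.004]
force: [-0.2, -0.6, -0.5]
grip_width: -0.0005
```

Run:
```python
from h import *
snap('wrist','w8.png'); c=calibration('wrist'); print(get_state()['eef_pos'])
print([(q,proj(c,[[*lev(q,.078),.107]]).round(0).tolist()) for q in (0,.1,.2,.3)])
```

```text
[0.52999941 0.08451256 0.14978875]
[(0, [[367.0, 217.0]]), (0.1, [[377.0, 221.0]]), (0.2, [[387.0, 225.0]]), (0.3, [[396.0, 230.0]])]
```

View pics/w8.png

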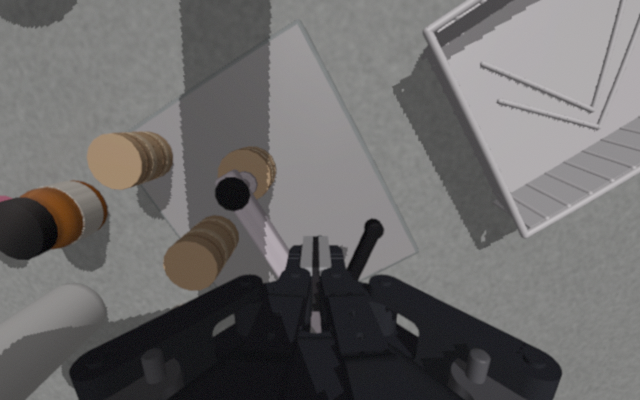

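Emit:
move_arm(rows="0 0 0 0 0 -2.5 0; 0 0 0 0 0 -2 0; 0 0 0 0 0 -0.6 0; 0 0 0 0 0 0 0; 0 0 0 0.8 1.1 0 0; 0 0 -7 0.28 0.92 0 0; 0 0 -7 0.58 1.14 0 0; 0 0 0 0 0 0 0")

```text
clock: 13.38
eef_pos: [0.5498, 0.1172, 0.1014]
ee_rot: [0.245, 0.97, 0.0, 0.001]
force: [0.3, -0.5, 1.0]
grip_width: -0.0004
```

Run:
```python
from h import *
b=snap('wrist','w9.png')[120:320,200:480];a=snap('side','s9.png')[130:270,220:400]
cv2.imwrite('pics/c9.png',np.hstack([cv2.resize(b,(400,300)),cv2.resize(a,(390,300))])[:,:,::-1])
c=calibration('wrist'); s=get_state();print(s['eef_pos'],s['force'])
print([(q,((proj(c,[[*lev(q,.078),.107]])-[200,120])/.7).round(0).tolist()) for q in (.2,.3,.4,.5)])
```

```text
[0.54888247 0.11655149 0.10103009] [ 0.58461341 -0.42998562  0.1411655 ]
[(0.2, [[199.0, 162.0]]), (0.3, [[219.0, 168.0]]), (0.4, [[238.0, 175.0]]), (0.5, [[255.0, 183.0]])]
```

View pics/c9.png

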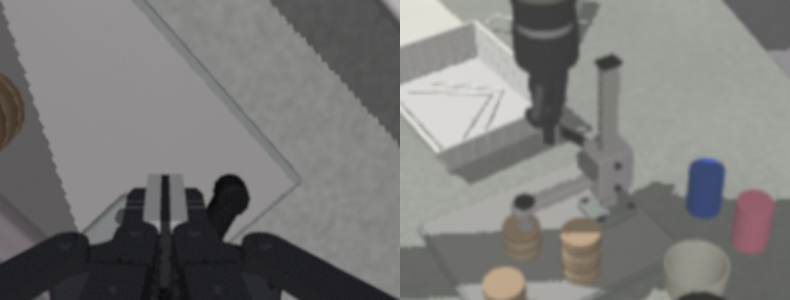

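Emit:
move_arm(rows="0 0 -8 0.79 1 0 0; 0 0 -8 0.98 0.82 0 0; 0 0 -8 1.12 0.62 0 0; 0 0 -8 1.22 0.38 0 0; 0 0 0 0 0 0 0")

```text
clock: 14.1
eef_pos: [0.5898, 0.1442, 0.1005]
ee_rot: [0.503, 0.865, 0.0, -0.0]
force: [0.1, 0.1, 0.2]
grip_width: 0.0004
```

Emit:
move_arm(rows="0 0 -8 0.7 0.08 0 0; 0 0 -8 0.6 0.05 0 0; 0 0 -4 0.6 -0.05 0 0; 0 0 0 0 0 0 0")

```text
clock: 14.6
eef_pos: [0.608, 0.1451, 0.1005]
ee_rot: [0.645, 0.764, -0.0, -0.0]
force: [-1.2, 1.0, -0.2]
grip_width: -0.0001
```

Run:
```python
from h import *
b=snap('wrist','w10.png')[120:320,200:480];a=snap('side','s10.png')[130:270,220:400]
cv2.imwrite('pics/c10.png',np.hstack([cv2.resize(b,(400,300)),cv2.resize(a,(390,300))])[:,:,::-1])
c=calibration('wrist'); s=get_state();print(s['eef_pos'],s['force'],s['ft_torque'])
print([(q,((proj(c,[[*lev(q,.078),.107]])-[200,120])/.7).round(0).tolist()) for q in (1.2,1.3,1.4,1.5,1.57)])
```

```text
[0.60805138 0.14513254 0.10059238] [-1.07166432  1.0823939   0.01260097] [0.14601727 0.22017641 0.02873083]
[(1.2, [[187.0, 163.0]]), (1.3, [[207.0, 171.0]]), (1.4, [[225.0, 179.0]]), (1.5, [[242.0, 190.0]]), (1.57, [[252.0, 198.0]])]
```

View pics/c10.png

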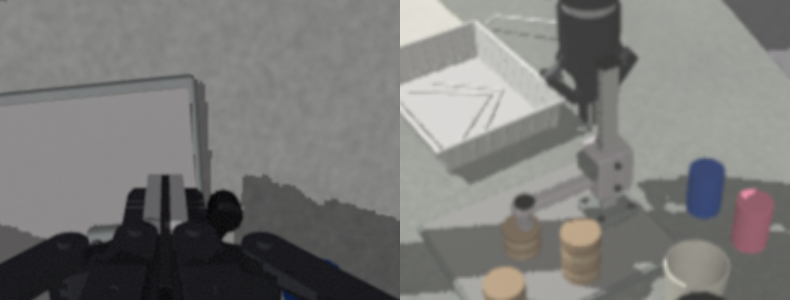

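Emit:
move_arm(rows="0 0 0 0.2 -0.08 0 0; 0 0 0 0.2 -0.1 0 0")

```text
clock: 14.95
eef_pos: [0.6123, 0.1434, 0.1005]
ee_rot: [0.646, 0.764, -0.0, -0.0]
force: [-2.6, 1.6, -0.4]
grip_width: 0.0001
```

Emit:
move_arm(rows="0 0 0 0.2 -0.1 0 0; 0 0 0 0 0 0 0")

```text
clock: 15.2
eef_pos: [0.6133, 0.143, 0.1002]
ee_rot: [0.646, 0.764, -0.0, -0.002]
force: [-6.0, 3.3, 1.7]
grip_width: -0.0002
```

Emit:
move_arm(rows="0 0 0 0.2 -0.11 0 0; 0 0 0 0 0 0 0")

```text
clock: 15.45
eef_pos: [0.6137, 0.1427, 0.1001]
ee_rot: [0.645, 0.764, -0.001, -0.003]
force: [-8.9, 3.4, 3.5]
grip_width: -0.0001
```

Emit:
move_arm(rows="0 0 0 -0.4 0.23 0 0; 0 0 0 -1 0.7 0 0; 0 0 0 -0.8 0.8 0 0; 0 0 0 0 0.5 2 0; 0 0 0 0 0 5 0; 0 0 0 -1 3 5 0; 0 0 0 -3 4 2 0; 0 0 0 -3 4 0 0; 0 0 0 -3 4 0 0; 0 0 0 0 0 0 0")

```text
clock: 16.7
eef_pos: [0.4923, 0.3163, 0.2411]
ee_rot: [0.644, 0.765, 0.0, -0.0]
force: [0.5, -0.0, -0.3]
grip_width: 0.0
```

Run:
```python
from h import *
a=snap('side','s11.png');b=snap('top','t11.png')
cv2.imwrite('pics/c11s.png',cv2.resize(a[140:310,225:425],None,fx=3.5,fy=3.5,interpolation=cv2.INTER_CUBIC)[:,:,::-1])
cv2.imwrite('pics/c11t.png',cv2.resize(b[120:290,250:450],None,fx=3.5,fy=3.5,interpolation=cv2.INTER_CUBIC)[:,:,::-1])
T=calibration('top'); print(get_state()['eef_pos'],get_state()['force'])
print([(q,((proj(T,[[*lev(q,.078),.107]])-[250,120])*3.5).round(0).tolist()) for q in (1.3,1.45,1.57)],((proj(T,[[*PIV,.107],[*PAD,.096]])-[250,120])*3.5).round(0).tolist())
```

```text
[0.49436639 0.31404073 0.24084131] [ 0.10625122  0.18490167 -0.22866502]
[(1.3, [[67.0, 239.0]]), (1.45, [[72.0, 223.0]]), (1.57, [[78.0, 212.0]])] [[172.0, 264.0], [245.0, 410.0]]
```

View pics/c11s.png

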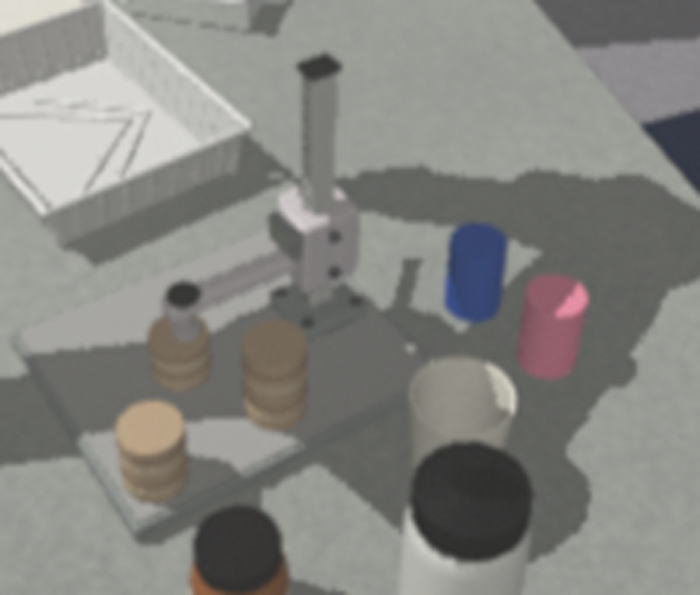

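View pics/c11t.png

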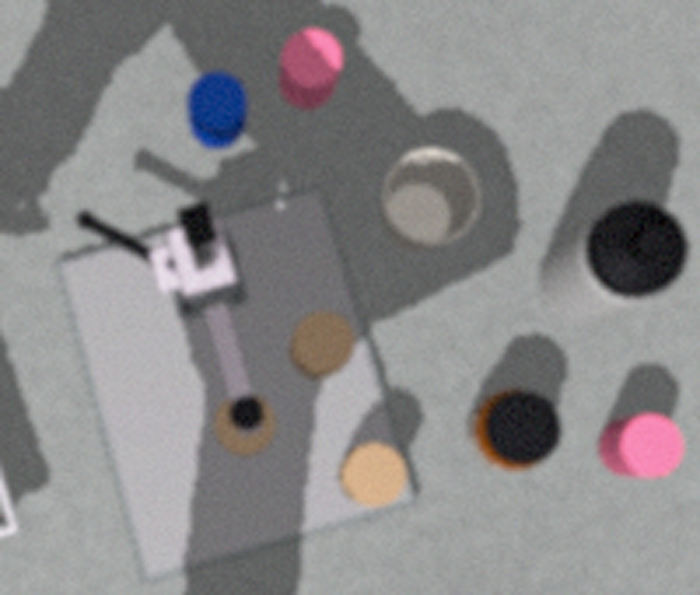

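Both views agree. The lever tip is at (80,214) in the top crop, against (78,212) predicted at the end stop. The foot rests on the core, and the cores and bystanders have not moved.

Run:
```python
from h import *
print(close_job(), get_state()['clock'])
```

```text
the job is handed in; nothing more can be done
the job is handed in; nothing more can be done
```

The height gauge is lowered onto the core under it and locked there, and I handed the job in at about 17 s on the robot's clock.

- **Lever opened:** I pushed it from about 1.53 rad to about 0.05 rad with the shut fingers, and checked that with the wrist camera.
- **Arm lowered:** The core under the foot is the short one; its top measured 57 mm above the table, against 56 mm expected. I pressed on the thumb pad at about 3 N. At a pad height of 96.0 mm, exactly where a 38 mm core should stop it, the force rose, and I pressed to about 10 N before lifting off.
- **Lever locked:** I pushed it back until it met its end stop, at about 9.5 N, then backed away.

**Last checks:**
- **Lever:** its tip was about 3 px, in an enlarged crop, from where it should be at 1.57 rad.
- **Foot:** it appears to rest on the short core in both the side and top views.
- **Other things:** the cores and bystanders looked unmoved.
- **Robot:** it stood clear, reading no contact force.

None of the checks disagreed. The cameras cannot show a gap of less than about a millimetre under the foot, so for that I rely on the force rise and the matching height.

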